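# Start the plate warmer

### The job

Start the plate warmer with your fingertips: first press down the raised end of the wide rocker until it has tipped fully over, then do the same with the narrow rocker, and then press the round key fully down and finish while still holding it down. Leave the square key alone, and do not push over, move or pick up anything that stands on or around the warmer.

Things in the scene. Friction and masses are not known exactly. Their poses are not given: they have to be found in the camera images.
- warmer: Electric plate warmer standing fixed on the worktop: a low aluminium case 320 x 320 mm, top 30 mm above the worktop, with a black warming plate on its far part and four controls in a row along its near edge, 75 mm apart (which is where in the row varies). Origin: on the worktop under the middle of the row, 50 mm from the near edge; x points to the far edge, y along the row to the left, z up.
- wide_rocker (a joint): The wide white rocker: a flat slab 54 x 50 x 12 mm (along x of its unit, along y, thick) that tips about a level axis through its middle, 13 mm above the underside of its unit. 0 to 0.05 rad at the start (off: the end away from the robot stands up by 0.2 rad of slope); grows as that raised end is pressed down; 0.4 rad at the stop (on: the slab slopes 0.2 rad the other way). It stays where it is left; about 1 to 3 N on the raised end tips it.
- wide_rocker_raised_end (a point): Point on the upper face of the wide rocker, 20 mm from its axis on the raised end (the end away from the robot), moving with the rocker. About 53 mm above the worktop when off; pressed to the stop it comes down by 8 mm.
- narrow_rocker (a joint): The narrow white rocker: a flat slab 54 x 24 x 12 mm (along x of its unit, along y, thick) that tips about a level axis through its middle, 13 mm above the underside of its unit. 0 to 0.05 rad at the start (off: the end towards the robot stands up by 0.2 rad of slope); grows as that raised end is pressed down; 0.4 rad at the stop (on: the slab slopes 0.2 rad the other way). It stays where it is left; about 1 to 3 N on the raised end tips it.
- narrow_rocker_raised_end (a point): Point on the upper face of the narrow rocker, 20 mm from its axis on the raised end (the end towards the robot), moving with the rocker. About 53 mm above the worktop when off; pressed to the stop it comes down by 8 mm.
- round_unit: The square grey plate, 66 x 66 x 6 mm, that carries the round key, fixed on the warmer. Origin: centre of its underside, 30 mm above the worktop; x points across the warmer away from the robot, y along the row of controls, z up.
- round_key (a joint): The white round push key, 34 mm across, standing 12 mm proud of its grey plate. 0 = up; grows as it is pressed; 0.006 m = fully down, 6 mm proud. A spring lifts it again when let go; it starts to move at 1.5 N and is fully down at 4.5 N.
- round_key_top (a point): Centre of the top face of the round key, moving with it; 48 mm above the worktop when up, 42 mm when fully down.
- square_key (a joint): The white square push key, 30 x 30 mm, standing 12 mm proud of its grey plate. 0 = up; grows as it is pressed; 0.006 m = fully down, 6 mm proud. A spring lifts it again when let go; it starts to move at 1.5 N and is fully down at 4.5 N.
- square_key_top (a point): Centre of the top face of the square key, moving with it; 48 mm above the worktop when up, 42 mm when fully down.
- stopper: Bottle stopper, 33 mm across, 55 mm tall, loose, upright on the warmer's deck behind the controls (about 80 mm behind the row's middle line). Origin: centre of its foot. Not to be disturbed.
- cork: Cork, 23 mm across, 43 mm tall, loose, upright on the deck behind the controls like the stopper. Origin: centre of its foot. Not to be disturbed.
- plate: White plate, 136 mm across, 18 mm high, loose on the black warming plate. Origin: centre of its underside. Not to be disturbed.
- jigger: Copper jigger, 43 mm across, 84 mm tall, loose on the worktop left of the warmer. Origin: centre of its foot. Not to be disturbed.
- spice_jar: Square glass spice jar, 47 x 47 x 98 mm, loose on the worktop right of the warmer. Origin: centre of its underside. Not to be disturbed.
- lime: Lime, 60 x 48 x 48 mm, loose on the worktop left of the warmer. Origin: centre of its underside. Not to be disturbed.
- tea_caddy: Green round tin with a pale lid, 60 mm across, 98 mm tall, loose on the worktop far to the left. Origin: centre of its underside. Not to be disturbed.

How it is judged:
By the outcome, as a careful person would: the job done as asked, in the order asked, and still so for the second after the job is handed in, while the arm keeps its last pose, push and grip.
It also fails if it takes over 42 s, if anything falls off the work surface, if the arm or the gripper's body presses on something with over 40 N, if the wrist force passes 120 N, or if a joint passes its speed limit or range.

### The arm

A 7-joint arm with a two-finger parallel gripper is mounted at the origin on a cart in front of the work surface, level with it; the furniture and walls round the work are solid. World frame = base frame: x ahead of the robot, y to its left, z up, the work surface at z = 0. Lengths are in m, angles in rad, forces in N, time in s.
With the tool pointing down it reaches from about 0.4 to 0.85 m from the base axis. Payload 10.4 kg.
Tool frame: the origin (TCP) lies midway between the tips of the shut fingers; the grasp point (between the pads) lies 19 mm behind it; z points along the fingers, x is the direction in which the jaws open and shut, and the axes are right-handed (so a half turn about z gives the same grasp; the last joint's range is limited). The gripper opens to 85 mm and grips with 20 to 120 N. Pads are 22 mm wide; open, the fingers measure 114 mm over their backs; the gripper's body (76 mm by 85 mm) begins 54 mm behind the grasp point. The pads swing forward as they close: fully open they stand 13 mm farther back than shut.
Start: joints at [-1.297, 0.332, -0.065, 1.46, 0.022, 1.35, -0.088], TCP at [0.183, 0.598, 0.231] pointing down, gripper open.
Joint ranges: [-2.6, 2.6], [-0.5, 2.12], [-1.47, 1.34], [0.16, 2.42], [-1.27, 4.41], [0.06, 2.06], [-2.6, 2.6]. Speed limits (rad/s): [2.22, 2.22, 2.79, 2.79, 3.14, 3.14, 3.14].

### API

Orientations are given as a unit quaternion [x, y, z, w].
In Python, from workcell import monitor, eyes, ticket, models gives the robot as it stands.
- The arm moves only by the tool servo_tool, never from a script. Its argument "motion" is a list of rows, each a list of 7 numbers: the opening, from 0 (shut) to 1 (fully open), then the shift along the tool's x, y, z in m, then the turn, a rotation vector about the tool's x, y, z in degrees. In form: [[fingers, tx, ty, tz, rx, ry, rz], ...]. A call has 1 to 20 rows; each row is the pose to reach, as a shift and turn from the pose commanded when the call began, along the tool's axes at that moment; what a row does not reach only later rows make up. A row lasts 1/8 s, in which the tool goes at most 62.5 mm and 10.7 degrees, less where a joint would pass 70% of its speed; a pose out of reach is approached as far as the arm can. A call with a gripper value outside its range is refused whole. The fingers move at their own pace and stop on an object; "grip_force" is the grip in N (left out, the last holds). Time passes only in rows, so rows that repeat a pose let the fingers close. It gives the time, the measured TCP pose, the force and the opening at its end, in the units of the state.
- monitor.get_obs(): the state, without advancing time (a new reading comes with each control period).
- eyes.camera(name): name is "side" or "top" or "wrist"; returns (picture, depth): 480x640x3 uint8, blue, green, red; 480x640 float32, m along the optical axis (not along the pixel's ray), 0 where there is no reading.
- eyes.camera_info(name): a dict with "intrinsics" (3x3 intrinsics, pixels), "extrinsics" (4x4, takes a point from world to camera coordinates); the wrist camera has in their place "tool_from_camera" (4x4, takes a point from camera to tool coordinates, whose origin is the TCP and whose axes are the tool frame's). Camera axes: x right, y down, z forward; pixel columns grow to the right and rows downward; lengths in m; the calibration is good to about 2 mm. The wrist camera is an equidistant fisheye: a pixel r from the principal point sees the ray r / f radians off the axis. A picture is of the moment at which its call begins: read the wrist's pose just before it. camera_info takes no time and is no camera call.
- ticket.hand_in(): hands the job in, once; it reports no verdict.
Trained networks look in the newest picture that a camera, given by its name, has taken for a name from the list of things; names that differ only in an ending like _2 or _b are one class to them, and where a whole thing is asked for, a point or a joint stands for the part that bears it (a point fixed in the world has none). Each returns a list of dicts, best first, with "confidence" (0 to 1); they miss things now and then, are a little off and sometimes report something else, mostly with a low value. They report only what shows in the picture. A call takes as long as a camera call.
- models.boxes_of(camera, thing): "point" ([x, y, z] in m, in the coordinates of the camera as it stood for that picture, good to about 4 mm: the middle of the surface that is visible of it).
The state is a dict: "clock": time; "joint_pos": joint angles; "joint_velocities": joint speeds; "tau": joint torques, N m; "position": TCP position; "ee_rot": TCP orientation; "ft_force": force on the tool from outside, world axes, zero at the start; "torque": the same for the moment, N m; "grip_width": opening from 0.0 (shut) to 1.0 (fully open).
Only numpy, scipy, OpenCV 4.12 (cv2) and the standard library are available. Lean on these libraries where they do the work, as an engineer would, in place of code of your own. Each camera call takes 0.05 s, during which the arm holds its last target. There are 200 camera calls.

## Working session

There is one attempt and no reset: what is moved stays moved. The work goes in short steps, Python scripts to look and compute and a tool call to move; the robot and the scene stay as the last step left them, time stands still between calls to the robot, and variables do not carry over. Pictures are saved under pics/ and viewed, about 8 in all and at most 12, crops included, and the job is handed in when it is done.

Besides the shell and the picture viewer there is one more tool, called after "Emit:" as a command line: name --pt "numbers of a row" for each row, then --argument value for the rest. servo_tool: Moves the arm, as the interface text tells. Its arguments: {"type":"object","properties":{"motion":{"type":"array"},"grip_force":{"type":"number"}},"required":["motion"]}

```bash
mkdir -p pics; cat > h.py <<'E'
import numpy as np, cv2
from workcell import monitor, eyes, ticket, models
def world(cam,p):
    E=np.array(eyes.camera_info(cam)["extrinsics"]); return (np.linalg.inv(E)@np.r_[p,1])[:3]
E
python3 - <<'E'
from h import *
o=monitor.get_obs(); print({k:np.round(v,3).tolist() for k,v in o.items()})
for c in("top","side"):
    im,d=eyes.camera(c); cv2.imwrite(f"pics/{c}0.png",im); np.save(f"{c}0.npy",d)
    i=eyes.camera_info(c); print(c,np.round(i["intrinsics"],1).tolist(),np.round(np.linalg.inv(np.array(i["extrinsics"])),3).tolist())
    for t in ["wide_rocker","narrow_rocker","round_key","square_key","stopper","cork","warmer","spice_jar","jigger"] if c=="top" else ["wide_rocker","narrow_rocker","round_key","square_key"]:
        for r in models.boxes_of(c,t)[:2]: print(t,round(r["confidence"],2),np.round(world(c,r["point"]),3))
print(np.round(eyes.camera_info("wrist")["tool_from_camera"],3).tolist(), eyes.camera_info("wrist")["intrinsics"])
E
```

```text
{'clock': 0.0, 'joint_pos': [-1.297, 0.333, -0.065, 1.461, 0.022, 1.35, -0.089], 'joint_velocities': [0.001, 0.002, 0.001, -0.001, -0.001, -0.001, -0.001], 'tau': [-0.001, -62.545, 0.049, -39.16, 0.016, 0.01, -0.0], 'position': [0.183, 0.597, 0.231], 'ee_rot': [0.804, 0.595, -0.001, 0.0], 'ft_force': [-0.175, 0.8, 0.157], 'torque': [0.045, -0.012, -0.018], 'grip_width': 1.003}
top [[452.5, 0.0, 323.4], [0.0, 452.5, 240.0], [0.0, 0.0, 1.0]] [[-0.028, -0.988, 0.15, 0.426], [-0.999, 0.031, 0.022, 0.034], [-0.026, -0.149, -0.988, 1.237], [0.0, 0.0, 0.0, 1.0]]
wide_rocker 0.74 [ 0.494 -0.206  0.045]
narrow_rocker 0.47 [ 0.501 -0.133  0.048]
square_key 0.72 [ 0.476 -0.281  0.043]
square_key 0.33 [ 0.604 -0.189  0.027]
stopper 0.69 [ 0.476 -0.282  0.049]
stopper 0.41 [ 0.577 -0.133  0.047]
warmer 0.74 [ 0.606 -0.189  0.029]
spice_jar 0.95 [ 0.527 -0.4    0.094]
spice_jar 0.61 [ 0.518 -0.059  0.033]
jigger 0.65 [0.548 0.054 0.064]
side [[475.1, 0.0, 324.7], [0.0, 475.1, 242.0], [0.0, 0.0, 1.0]] [[0.903, -0.251, 0.349, 0.092], [-0.43, -0.568, 0.702, -0.932], [0.022, -0.784, -0.62, 0.934], [0.0, 0.0, 0.0, 1.0]]
wide_rocker 0.72 [ 0.484 -0.212  0.05 ]
wide_rocker 0.69 [ 0.512 -0.063  0.05 ]
narrow_rocker 0.65 [ 0.488 -0.209  0.046]
narrow_rocker 0.52 [ 0.493 -0.138  0.052]
round_key 0.31 [0.614 0.11  0.033]
square_key 0.63 [ 0.47  -0.287  0.049]
[[1.0, 0.001, 0.002, -0.0], [-0.001, 0.959, 0.284, -0.073], [-0.001, -0.284, 0.959, -0.141], [0.0, 0.0, 0.0, 1.0]] [[371.64829954   0.         320.69554927]
 [  0.         371.64829954 240.09380692]
 [  0.           0.           1.        ]]
```

```bash
python3 - <<'E'
import cv2
a=cv2.imread("pics/top0.png"); b=cv2.imread("pics/side0.png")
# crop around warmer
cv2.imwrite("pics/top_c.png",cv2.resize(a[110:310,280:480],(600,600),interpolation=cv2.INTER_CUBIC))
E
```

```text
(no output)
```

View pics/top_c.png

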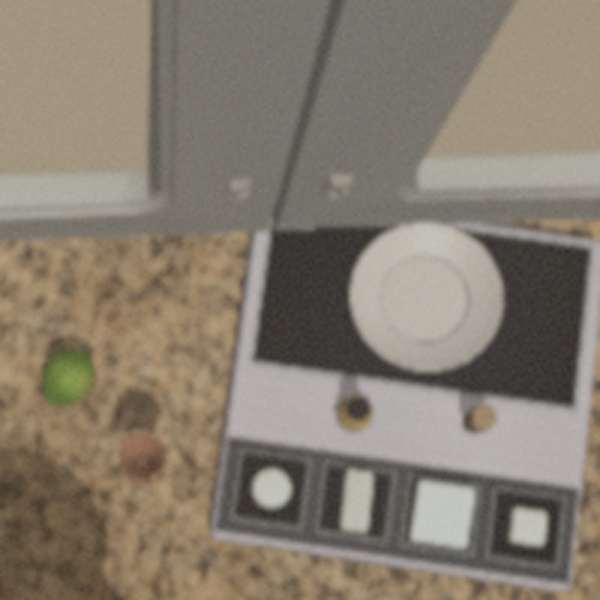

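View pics/side0.png

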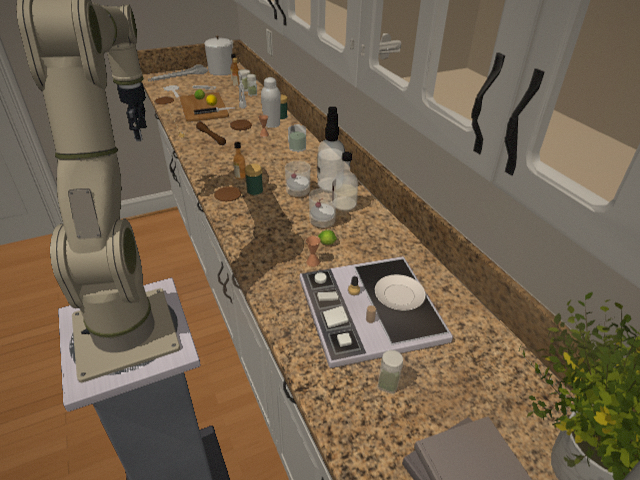

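The top crop shows the row from left to right: round key (272,488), narrow rocker (358,500), wide rocker (443,513), square key (528,527). The stopper is at about (353,410) and the cork at about (480,415). The side view agrees and shows bottles further left along the counter.

```bash
cat >> h.py <<'E'
from scipy.spatial.transform import Rotation as R
def plane(cam,u,v,z):
    i=eyes.camera_info(cam);K=np.array(i["intrinsics"]);C=np.linalg.inv(np.array(i["extrinsics"]))
    d=C[:3,:3]@np.linalg.solve(K,[u,v,1]); return C[:3,3]+d*(z-C[2,3])/d[2]
def togo(p,yaw=None):
    """shift in tool axes to world point p, and turn about tool z to make tool x point along world yaw"""
    o=monitor.get_obs(); r=R.from_quat(o["ee_rot"]); t=r.inv().apply(np.array(p)-o["position"])
    x=r.as_matrix()[:,0]; cur=np.degrees(np.arctan2(x[1],x[0]))
    return np.round(t,4), None if yaw is None else round(-((np.degrees(yaw)-cur+90)%180-90),1)
E
python3 - <<'E'
from h import *
im=cv2.imread("pics/top0.png")
P=np.array([plane("top",280+u/3,110+v/3,z)[:2] for u,v,z in[(272,488,.048),(358,500,.049),(443,513,.049),(528,527,.048)]])
print(P.round(4)); s=np.array([1.5,.5,-.5,-1.5])*.075
c=P.mean(0); d=(s[:,None]*(P-c)).sum(0); yv=d/np.linalg.norm(d); print(c,yv,"warmer yaw",np.arctan2(-yv[0],yv[1]),"resid",(P-c-s[:,None]*yv).round(4).tolist())
xv=np.array([yv[1],-yv[0]]); F=c+s[:,None]*yv
print("round",F[0],"narrow end",F[1]-.02*xv,"wide end",F[2]+.02*xv)
# tall things in corridor
for cam in("side","top"):
    D=np.load(cam+"0.npy"); i=eyes.camera_info(cam);K=np.array(i["intrinsics"]);C=np.linalg.inv(np.array(i["extrinsics"]))
    v,u=np.mgrid[:480,:640]; W=(np.linalg.solve(K,np.stack([u*D,v*D,D]).reshape(3,-1)).T@C[:3,:3].T+C[:3,3])[D.ravel()>0]
    for y in np.arange(-.3,.7,.1):
        print(cam,round(y,1),[round(float(W[(abs(W[:,1]-y)<.05)&(abs(W[:,0]-x)<.05)][:,2].max(initial=-1)),2) for x in np.arange(.2,.95,.1)])
print(togo([.5,.15,.231],np.arctan2(yv[1],yv[0])))
E
```

```text
[[ 0.516  -0.0615]
 [ 0.5033 -0.1357]
 [ 0.4898 -0.2086]
 [ 0.4756 -0.2812]]
[ 0.49617709 -0.17174278] [0.18073758 0.98353135] warmer yaw -0.18173633439494888 resid [[-0.0005, -0.0004], [0.0003, -0.0008], [0.0004, 0.0001], [-0.0002, 0.0012]]
round [ 0.51651007 -0.0610955 ] narrow end [ 0.48328413 -0.1312456 ] wide end [ 0.50907006 -0.21223996]
side -0.3 [-1.0, 0.01, 0.04, 0.05, 0.77, 0.57, 0.03, 0.77]
side -0.2 [-1.0, 0.0, 0.04, 0.06, 0.77, 0.57, 0.57, 0.56]
side -0.1 [-0.81, 0.01, 0.03, 0.06, 0.74, 0.65, 0.57, 0.72]
side 0.0 [-0.81, 0.01, 0.01, 0.08, 0.73, 0.73, 0.72, 0.71]
side 0.1 [-0.8, 0.01, 0.01, 0.09, 0.62, 0.01, 0.01, 0.32]
side 0.2 [0.68, 0.0, 0.01, 0.01, 0.69, 0.56, 0.12, 0.33]
side 0.3 [0.68, 0.0, 0.01, 0.01, 0.62, 0.57, 0.57, 0.33]
side 0.4 [0.67, 0.01, 0.01, 0.01, 0.65, 0.56, 0.57, 0.32]
side 0.5 [0.65, 0.01, 0.01, 0.1, 0.64, 0.57, 0.57, 0.57]
side 0.6 [0.63, 0.01, 0.01, 0.14, 0.62, 0.57, 0.57, 0.59]
top -0.3 [-0.9, 0.01, 0.04, 0.05, 0.84, 0.57, 0.57, -1.0]
top -0.2 [-0.0, 0.01, 0.03, 0.06, 0.94, 0.92, 0.57, -1.0]
top -0.1 [0.0, 0.01, 0.01, 0.06, 0.98, 0.92, 0.04, -1.0]
top 0.0 [0.0, 0.01, 0.01, 0.09, 0.99, 0.92, 0.57, -1.0]
top 0.1 [0.0, 0.0, 0.01, 0.08, 0.93, 0.92, 0.57, -1.0]
top 0.2 [-0.0, 0.0, 0.01, 0.01, 1.0, 0.92, 0.57, -1.0]
top 0.3 [-0.9, 0.01, 0.01, 0.01, 0.94, 0.92, 0.57, -1.0]
top 0.4 [-0.9, 0.01, 0.01, 0.01, 0.83, 0.57, 0.57, -1.0]
top 0.5 [0.59, 0.01, 0.01, 0.1, 0.7, 0.57, 0.57, -1.0]
top 0.6 [0.5, 0.01, 0.01, 0.15, 0.56, 0.56, 0.57, -1.0]
(array([-3.353e-01,  4.343e-01,  3.000e-04]), np.float64(-6.6))
```

Emit:
servo_tool --pt "0 -0.335 0.434 0 0 0 -6.6" --pt "0 -0.335 0.434 0 0 0 -6.6" --pt "0 -0.335 0.434 0 0 0 -6.6" --pt "0 -0.335 0.434 0 0 0 -6.6" --pt "0 -0.335 0.434 0 0 0 -6.6" --pt "0 -0.335 0.434 0 0 0 -6.6" --pt "0 -0.335 0.434 0 0 0 -6.6" --pt "0 -0.335 0.434 0 0 0 -6.6" --pt "0 -0.335 0.434 0 0 0 -6.6" --pt "0 -0.335 0.434 0 0 0 -6.6" --pt "0 -0.679 0.549 0.08 0 0 -6.6" --pt "0 -0.679 0.549 0.08 0 0 -6.6" --pt "0 -0.679 0.549 0.08 0 0 -6.6" --pt "0 -0.679 0.549 0.08 0 0 -6.6" --pt "0 -0.679 0.549 0.08 0 0 -6.6" --pt "0 -0.679 0.549 0.08 0 0 -6.6" --pt "0 -0.679 0.549 0.08 0 0 -6.6" --pt "0 -0.679 0.549 0.08 0 0 -6.6"

```text
clock: 3.0
position: [0.5095, -0.2108, 0.1511]
ee_rot: [0.768, 0.64, 0.0, -0.0]
ft_force: [0.2, 1.0, -0.5]
grip_width: 0.0
```

```bash
cat >> h.py <<'E'
def wcam():
    i=eyes.camera_info("wrist");o=monitor.get_obs();T=np.eye(4);T[:3,:3]=R.from_quat(o["ee_rot"]).as_matrix();T[:3,3]=o["position"]
    return np.array(i["intrinsics"]),T@np.array(i["tool_from_camera"])
def wplane(u,v,z):
    K,C=wcam(); a=np.array([u-K[0,2],v-K[1,2]])/K[0,0]; th=np.hypot(*a)
    d=C[:3,:3]@np.r_[a/th*np.sin(th),np.cos(th)]; return C[:3,3]+d*(z-C[2,3])/d[2]
def wproj(p):
    K,C=wcam(); q=np.linalg.inv(C)@np.r_[p,1]; th=np.arctan2(np.hypot(q[0],q[1]),q[2]); a=q[:2]/np.hypot(q[0],q[1])*th
    return a*K[0,0]+K[:2,2]
E
python3 - <<'E'
from h import *
K,C=wcam(); im,d=eyes.camera("wrist")
for t in ["wide_rocker","narrow_rocker","round_key","square_key","stopper","cork"]:
    for r in models.boxes_of("wrist",t)[:2]: print(t,round(r["confidence"],2),(C@np.r_[r["point"],1])[:3].round(3))
c=np.array([.4962,-.1717]);yv=np.array([.1807,.9835]);xv=np.array([yv[1],-yv[0]])
for n,s,z,e in[("round",.1125,.048,0),("narrow",.0375,.053,-.02),("wide",-.0375,.053,.02),("square",-.1125,.048,0)]:
    p=np.r_[c+s*yv+e*xv,z]; q=wproj(p); print(n,q.round()); cv2.drawMarker(im,tuple(int(x) for x in q),(0,0,255),cv2.MARKER_CROSS,14,1)
cv2.imwrite("pics/w1.png",im)
E
```

```text
wide_rocker 0.96 [ 0.486 -0.203  0.047]
wide_rocker 0.25 [ 0.473 -0.282  0.043]
narrow_rocker 0.72 [ 0.502 -0.135  0.05 ]
round_key 0.7 [ 0.516 -0.057  0.047]
round_key 0.51 [ 0.521 -0.396  0.069]
square_key 0.58 [ 0.476 -0.276  0.046]
stopper 0.94 [ 0.574 -0.139  0.057]
cork 0.72 [ 0.56  -0.248  0.056]
cork 0.56 [ 0.575 -0.14   0.057]
round [520. 215.]
narrow [431. 185.]
wide [319. 242.]
square [210. 212.]
```

View pics/w1.png

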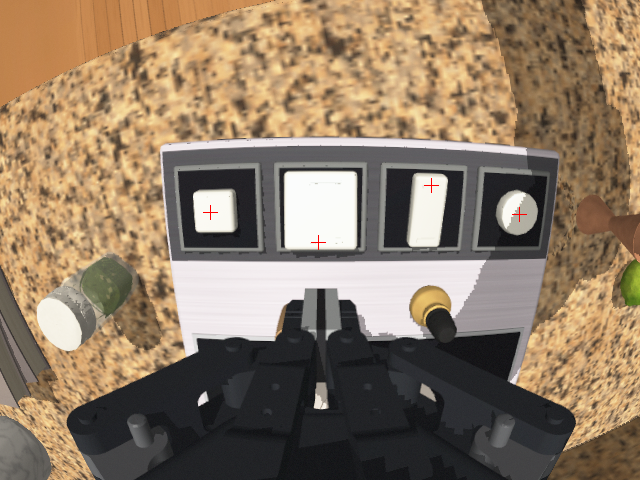

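The red marks, which are predictions from the top view, land on the round key (519,214), the narrow rocker's near end (431,185) and the wide rocker's far end (318,242). So the positions agree between cameras. The stopper (430,305) is clear of the fingers.

Emit:
servo_tool --pt "0 0 0.001 0.05 0 0 0" --pt "0 0 0.001 0.085 0 0 0" --pt "0 0 0.001 0.094 0 0 0" --pt "0 0 0.001 0.097 0 0 0" --pt "0 0 0.001 0.1 0 0 0" --pt "0 0 0.001 0.102 0 0 0" --pt "0 0 0.001 0.104 0 0 0" --pt "0 0 0.001 0.104 0 0 0" --pt "0 0 0.001 0.104 0 0 0"

```text
clock: 4.47
position: [0.5106, -0.2124, 0.0476]
ee_rot: [0.768, 0.64, 0.0, 0.0]
ft_force: [3.1, -0.7, 3.4]
grip_width: 0.0
```

Emit:
servo_tool --pt "0 0 0 0.001 0 0 0" --pt "0 0 0 0.002 0 0 0" --pt "0 0 0 0.002 0 0 0"

```text
clock: 4.85
position: [0.511, -0.2125, 0.0461]
ee_rot: [0.768, 0.64, 0.001, 0.001]
ft_force: [2.6, 0.3, 9.6]
grip_width: -0.002
```

Emit:
servo_tool --pt "0 0 0 0.001 0 0 0" --pt "0 0 0 0.0015 0 0 0" --pt "0 0 0 0.0015 0 0 0"

```text
clock: 5.22
position: [0.5111, -0.2126, 0.0458]
ee_rot: [0.768, 0.64, 0.001, 0.0]
ft_force: [-2.9, 2.7, 26.2]
grip_width: 0.001
```

Emit:
servo_tool --pt "0 0 0 -0.04 0 0 0" --pt "0 0 0 -0.075 0 0 0" --pt "0 0.075 -0.042 -0.075 0 0 0" --pt "0 0.075 -0.042 -0.075 0 0 0" --pt "0 0.075 -0.042 -0.075 0 0 0"

```text
clock: 5.85
position: [0.481, -0.129, 0.118]
ee_rot: [0.767, 0.641, -0.001, -0.001]
ft_force: [-0.2, -0.0, 0.2]
grip_width: 0.0
```

```bash
python3 - <<'E'
from h import *
print(togo([.4833,-.1312,.06],None)); K,C=wcam(); im,d=eyes.camera("wrist")
q=wproj([.4833,-.1312,.053]); cv2.drawMarker(im,tuple(int(x) for x in q),(0,0,255),cv2.MARKER_CROSS,14,1)
cv2.imwrite("pics/w2.png",im)
# slab slope: heights at +-20 mm
c=np.array([.4962,-.1717]);yv=np.array([.1807,.9835]);xv=np.array([yv[1],-yv[0]])
for n,s in(("wide",-.0375),("narrow",.0375)):
  for e in(-.02,.02):
    u,v=wproj(np.r_[c+s*yv+e*xv,.049]).round().astype(int); z=np.median(d[v-2:v+3,u-2:u+3]); a=(np.array([u,v])-K[:2,2])/K[0,0]; th=np.hypot(*a)
    ray=np.r_[a/th*np.tan(th),1]*z; print(n,e,(C@np.r_[ray,1])[:3].round(4))
E
```

```text
(array([-0.0018,  0.0029,  0.058 ]), None)
wide -0.02 [ 0.4683 -0.202   0.0518]
wide 0.02 [ 0.5109 -0.2126  0.0436]
narrow -0.02 [ 0.4816 -0.1297  0.0514]
narrow 0.02 [ 0.4694 -0.1273  0.1473]
```

View pics/w2.png

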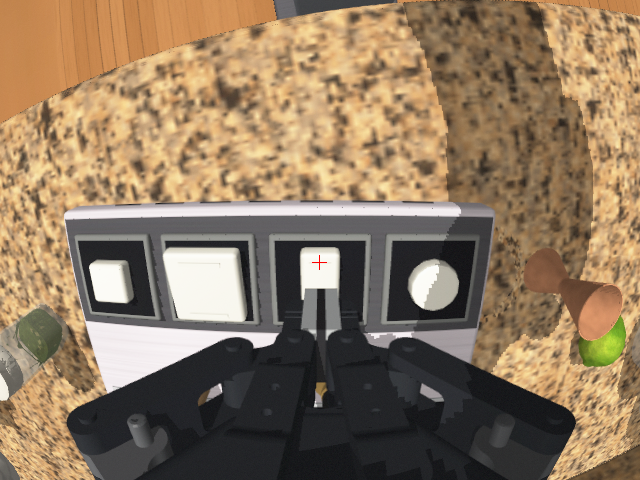

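The wide rocker now slopes the other way: near end 51.8 mm, far end 43.6 mm, so it has tipped over. The mark (319,262) sits on the narrow rocker's near end, whose edge is at row 248, so I press there.

Emit:
servo_tool --pt "0 -0.001 0.002 0.05 0 0 0" --pt "0 -0.001 0.002 0.06 0 0 0" --pt "0 -0.001 0.002 0.063 0 0 0" --pt "0 -0.001 0.002 0.066 0 0 0" --pt "0 -0.001 0.002 0.069 0 0 0" --pt "0 -0.001 0.002 0.071 0 0 0" --pt "0 -0.001 0.002 0.073 0 0 0" --pt "0 -0.001 0.002 0.073 0 0 0"

```text
clock: 6.9
position: [0.4836, -0.1324, 0.0464]
ee_rot: [0.768, 0.64, -0.0, -0.001]
ft_force: [-6.9, 0.1, 11.5]
grip_width: -0.001
```

Emit:
servo_tool --pt "0 0 0 0.001 0 0 0" --pt "0 0 0 0.002 0 0 0" --pt "0 0 0 0.002 0 0 0"

```text
clock: 7.28
position: [0.4838, -0.1324, 0.0458]
ee_rot: [0.768, 0.64, 0.0, -0.001]
ft_force: [-17.8, 3.8, 35.4]
grip_width: -0.004
```

Emit:
servo_tool --pt "0 0 0 -0.04 0 0 0" --pt "0 0 0 -0.075 0 0 0" --pt "0 0.076 0.019 -0.075 0 0 0" --pt "0 0.076 0.019 -0.075 0 0 0" --pt "0 0.076 0.019 -0.075 0 0 0" --pt "0 0.076 0.019 -0.075 0 0 0"

```text
clock: 8.02
position: [0.516, -0.0625, 0.1186]
ee_rot: [0.769, 0.639, -0.0, 0.0]
ft_force: [0.4, -0.3, -0.0]
grip_width: 0.004
```

```bash
python3 - <<'E'
from h import *
print(togo([.516,-.0605,.048],None)); K,C=wcam(); im,d=eyes.camera("wrist"); cv2.imwrite("pics/w3.png",im)
D=np.where(d>0,d,0); i=np.array(eyes.camera_info("side")["extrinsics"]); 
c=np.array([.4962,-.1717]);yv=np.array([.1807,.9835]);xv=np.array([yv[1],-yv[0]])
for n,s in(("wide",-.0375),("narrow",.0375)):
  for e in(-.02,.02):
    u,v=wproj(np.r_[c+s*yv+e*xv,.049]).round().astype(int); z=np.median(d[v-2:v+3,u-2:u+3]); a=(np.array([u,v])-K[:2,2])/K[0,0]; th=np.hypot(*a)
    print(n,e,(u,v),(C@np.r_[np.r_[a/th*np.tan(th),1]*z,1])[:3].round(4))
E
```

```text
(array([ 0.002 , -0.0004,  0.0706]), None)
wide -0.02 (np.int64(98), np.int64(227)) [ 0.4696 -0.2024  0.0518]
wide 0.02 (np.int64(107), np.int64(283)) [ 0.5113 -0.2168  0.0432]
narrow -0.02 (np.int64(199), np.int64(225)) [ 0.484 -0.133  0.044]
narrow 0.02 (np.int64(205), np.int64(286)) [ 0.5214 -0.1372  0.052 ]
```

View pics/w3.png

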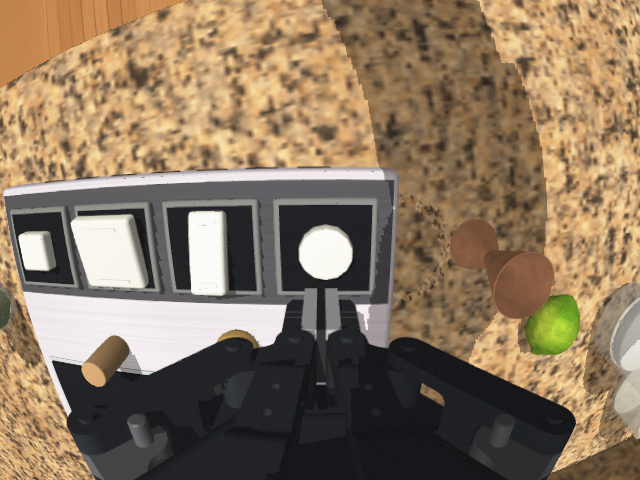

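Both rockers read as tipped over: narrow near end 44 mm, far end 52 mm, and wide unchanged. The round key is centred at (326,252), about 2 mm towards tool +x. The stopper and cork still stand.

Emit:
servo_tool --pt "0 0.002 0 0.05 0 0 0" --pt "0 0.002 0 0.065 0 0 0" --pt "0 0.002 0 0.069 0 0 0" --pt "0 0.002 0 0.072 0 0 0" --pt "0 0.002 0 0.075 0 0 0" --pt "0 0.002 0 0.077 0 0 0" --pt "0 0.002 0 0.078 0 0 0" --pt "0 0.002 0 0.078 0 0 0"

```text
clock: 9.07
position: [0.5178, -0.0595, 0.042]
ee_rot: [0.768, 0.64, 0.001, 0.0]
ft_force: [-3.5, -1.6, 12.8]
grip_width: -0.001
```

Emit:
servo_tool --pt "0 0 0 0.0005 0 0 0" --pt "0 0 0 0.0005 0 0 0" --pt "0 0 0 0.0005 0 0 0" --pt "0 0 0 0.0005 0 0 0"

```text
clock: 9.57
position: [0.5178, -0.0594, 0.0419]
ee_rot: [0.768, 0.64, 0.001, 0.0]
ft_force: [-6.4, -0.4, 18.8]
grip_width: 0.002
```

```bash
python3 - <<'E'
from h import *
im,d=eyes.camera("side"); b=cv2.imread("pics/side0.png")
s=lambda a:cv2.resize(a[220:400,280:460],(400,400))
cv2.imwrite("pics/s1.png",np.hstack([s(b),s(im)]))
o=monitor.get_obs();print(o["position"],o["ft_force"])
E
```

```text
[ 0.51778282 -0.05943059  0.04187837] [-5.17802279 -1.58969628 18.66276145]
```

View pics/s1.png

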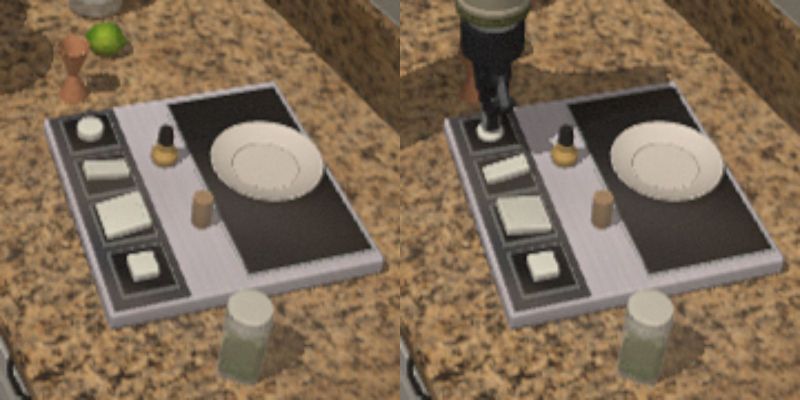

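The before and after views match for the stopper, cork, plate, jar and square key. Both rockers have flipped and the finger is on the round key at (490,130).

```bash
python3 -c "
from workcell import ticket; print(ticket.hand_in())"
```

```text
the job is handed in; nothing more can be done
None
```

I pressed over the wide rocker, then the narrow one, then pressed the round key down. I handed in at about 9.6 s with the shut fingertips still holding it.

- **Rockers:** I pressed each to its stop, with vertical force rising to 26 N on the wide one and 35 N on the narrow one. Wrist-camera depth taken afterwards showed both sloping the other way, with ends at about 43–44 mm and 52 mm.
- **Round key:** the fingertips were at z = 41.9 mm with about 19 N on the key. Fully down is 42 mm and 4.5 N.
- **Surroundings:** in the final side view the square key, stopper, cork, plate and spice jar were where they started. The jigger and lime were mostly hidden behind the gripper in that view, but they were standing clear of it in the wrist picture just before the last press. The tea caddy was not checked at the end.

No check failed or disagreed.

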